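# Unhook the tube basket from its drain stand and seat it in the loading nest

## Task

Take the steel tube basket off the drain stand by its handle: gently lift it straight up against the sprung keeper until its hang bar is past the hook's upturned tip, and only then draw it out forwards, without forcing the hook or keeper. Then set it fully down in the recess of the white loading block, upright and level, let go, and leave everything else on the bench where it is.

Things in the scene. Friction and masses are not known exactly. Their poses are not given: they have to be found in the camera images.
- basket_grip (a point): Centre of the grey grip block on top of the loose tube basket (0.28 to 0.52 kg). The block is 12 mm (x) by 50 mm (y) by 24 mm (z): pinch it across the 12 mm, along x, from above. It sits on a frame of 6 mm wire (uprights at y = +-36 mm) that rises from the basket. z up; the basket is the same after a half turn.
- basket_bar (a point): Middle of the basket's hang bar, a level round wire of 6 mm diameter along the basket's y between the uprights, 80 mm straight below basket_grip. At the start it lies across the stand's prongs, behind the hook's upturned tip.
- basket_foot (a point): Centre of the basket's underside, 210 mm straight below basket_grip. The basket is a steel box 60 mm (x) by 76 mm (y), 36 mm high, holding six short capped tubes whose tops are 50 mm above the underside. z up.
- stand: Fixed drain stand: white base tray 165 x 130 mm with a 12 mm rim, 250 mm aluminium post at x = +73 to +91 mm, and a hook reaching from the post to -x, open upwards. The hook's free side and the way out is -x. Origin on the table, straight under the bar's starting place within 5 mm. z up.
- hook_seat (a point): Point between the upper faces of the stand's two steel prongs (y = +-13 mm, reaching x = -12 mm), 150 mm above the table; axes as the stand. The bar rests on them. In front, at x = -13 to -23 mm, stands the dark upturned tip, 10 mm wide. Its top is set by hand anywhere from 19 to 43 mm above this point, and no reading gives it.
- hook_above (a point): Mere reference point 45 mm above hook_seat, in the range of the keeper: a slick grey plastic finger 14 mm wide, 6 mm thick, from the post to x = -24 mm, sprung down onto the tip's top, closing the hook. The bar rises freely to its underside (level with the tip's top), then pushes it up: 2.3 N at touch, plus 1.2 N per further mm; hard stop at 18 mm.
- way_out (a point): Mere reference point 45 mm towards -x from hook_above: a bar this far out is free. The 6 mm bar is past the tip from about 10 N push on the keeper (besides the basket's weight); keep 12 to 15 N while drawing it out level, and the keeper drops behind it beyond x = -24 mm. Over 19 N between basket and stand, up or sideways, is forcing it.
- nest_floor (a point): Centre of the recess floor in the fixed white loading block (110 x 126 mm, 30 mm high). The floor is 12 mm above the table, the recess 18 mm deep, 67 mm (x) by 83 mm (y): the basket fits with 3.5 mm all round, its 76 mm side along the recess's y, either way round. z up.
- beaker: Bystander: open glass beaker, 60 mm wide, 60 mm high; origin under its centre.
- microplate: Bystander: flat white plate 85 x 127 mm, 14 mm high; origin under its centre.
- tube_rack: Bystander: white tube rack 70 x 160 mm, 78 mm high with its tubes; origin under its centre.
- wash_bottle: Bystander: white bottle, 64 mm wide, 150 mm high; origin under its centre.
- jar: Bystander: amber jar, 60 mm wide, 70 mm high; origin under its centre.
- tip_box: Bystander: clear box with grey lid, 85 x 120 mm, 56 mm high; origin under its centre.
Things that resemble listed ones, but are neither listed nor needed, are in the scene too. Leave any green look-alike of the part that bears basket_grip alone.

How it is judged:
By the outcome, as a careful person would: the job done as asked, in the order asked, and still so for the second after the job is handed in, with the robot touching nothing.
It also fails if it takes over 54 s, if anything falls off the work surface, if the arm or the gripper's body presses on something with over 40 N, if the wrist force passes 120 N, or if a joint passes its speed limit or range.

## Robot

A 7-joint arm with a two-finger parallel gripper is mounted at the origin on the work surface. World frame = base frame: x ahead of the robot, y to its left, z up, the work surface at z = 0. Lengths are in m, angles in rad, forces in N, time in s.
With the tool pointing down it reaches from about 0.4 to 0.875 m from the base axis. Payload 6.5 kg.
Tool frame: the origin (TCP) lies at the centre of the arm's flange, where the gripper is bolted on; the fingertips stand robot.finger_overhang ahead of it and the grasp point (between the pads) lies 147 mm ahead of it (robot.finger_overhang is the distance from the TCP to the fingertips, in m); z points along the fingers, y is the direction in which the jaws open and shut (so a half turn about z gives the same grasp; the last joint's range is limited). The gripper opens to 88 mm and grips with 3 to 60 N. Pads are 18 mm wide; open, the fingers measure 123 mm over their backs; the gripper's body (75 mm by 187 mm) begins 45 mm behind the grasp point.
Start: joints at [-0.066, 0.536, -0.004, 1.538, 0.003, 1.067, -0.071], TCP at [0.65, 0, 0.405] pointing down, gripper open.
Joint ranges: [-2.7, 2.7], [-0.37, 2.16], [-1.27, 1.26], [0.24, 2.4], [-1.31, 4.45], [0.19, 1.91], [-2.76, 2.76]. Speed limits (rad/s): [2.39, 2.39, 3.14, 3.14, 3.14, 3.14, 3.14].

## Interface

Orientations are given as a 3x3 rotation matrix whose columns are the frame's x, y, z axes.
In Python, from plant import robot, read_camera gives the robot as it stands.
- The arm moves only by the shell command python3 -m jog 'ROWS' [OPENING] [FORCE]. ROWS is JSON, a list that holds one entry, the list of rows, each a list of 6 numbers: the shift along the world's x, y, z in mm, then the turn, a rotation vector about the world's x, y, z in rad. In form: [[[tx, ty, tz, ax, ay, az], ...]]. A call has 1 to 5 rows; each row shifts and turns the commanded pose from where the row before left it; what a row does not reach is not made up. A row lasts 1/8 s, in which the tool goes at most 62.5 mm and 10.7 degrees, less where a joint would pass 70% of its speed; a pose out of reach is approached as far as the arm can. A call is refused whole if a number of a shift passes 62.5 or a number of a turn 0.188, either way. A call with a gripper value outside its range is refused whole. OPENING is the opening, from -1 (shut) to 1 (fully open), set as the call begins (- or left out, the last holds). The fingers move at their own pace and stop on an object; FORCE is the grip in N (left out, the last holds). Time passes only in rows, so rows that do not move let the fingers close. It gives the time, the measured TCP pose, the force and the opening at its end, in the units of the state.
- robot.state(): the state, without advancing time (a new reading comes with each control period).
- read_camera(name): name is "scene" or "side" or "wrist"; returns a dict with "img" (384x512x3 uint8, blue, green, red), "camera_matrix" (3x3 intrinsics, pixels), "world_to_cam" (4x4, takes a point from world to camera coordinates); the wrist camera has in their place "tool_from_camera" (4x4, takes a point from camera to tool coordinates, whose origin is the TCP and whose axes are the flange's). Camera axes: x right, y down, z forward; pixel columns grow to the right and rows downward; lengths in m; the calibration is good to about 2 mm. A picture is of the moment at which its call begins: read the wrist's pose just before it. There is no depth.
- robot.hand_in(): hands the job in, once; it reports no verdict.
The state is a dict: "t": time; "joint_positions": joint angles; "qvel": joint speeds; "joint_efforts": joint torques, N m; "tool_pos": TCP position; "eef_rot": TCP orientation; "contact_force": force on the tool from outside, world axes, zero at the start; "wrist_torque": the same for the moment, N m; "finger_gap": finger opening in m.
Only numpy, scipy, OpenCV 4.12 (cv2) and the standard library are available. Lean on these libraries where they do the work, as an engineer would, in place of code of your own. Each camera call takes 0.05 s, during which the arm holds its last target.

## Working session

There is one attempt and no reset: what is moved stays moved. The work goes in short steps, Python scripts to look and compute and a shell command to move; the robot and the scene stay as the last step left them, time stands still between calls to the robot, and variables do not carry over. Pictures are saved under pics/ and viewed, and the job is handed in when it is done.

```bash
ls; mkdir -p pics
python3 - <<'E'
from plant import robot, read_camera
import cv2,numpy as np
print(robot.finger_overhang); s=robot.state(); print(s)
for n in ("scene","side","wrist"):
    c=read_camera(n); cv2.imwrite(f"pics/{n}0.png",c["img"]); print(n,{k:np.round(v,4).tolist() for k,v in c.items() if k!="img"})
E
```

```text
pics
0.166
{'t': 0.0, 'joint_positions': array([-0.06619403,  0.53716026, -0.00445353,  1.53882572,  0.0025985 ,
        1.06728985, -0.07119172]), 'qvel': array([ 0.00148905, -0.00031175,  0.00081004,  0.00040695, -0.00022808,
        0.00116667,  0.00092292]), 'joint_efforts': array([-1.69933578e-04, -5.70981932e+01,  9.90184285e-01, -2.51597965e+01,
       -5.62433247e-02,  1.80829730e-02,  2.02785413e-04]), 'tool_pos': array([6.49686516e-01, 9.14140016e-06, 4.03861008e-01]), 'eef_rot': array([[-8.63233294e-05,  9.99998596e-01, -1.67346331e-03],
       [ 9.99999990e-01,  8.61318068e-05, -1.14518572e-04],
       [-1.14374273e-04, -1.67347318e-03, -9.99998593e-01]]), 'contact_force': array([-0.03866981,  0.27003718,  0.60830965]), 'wrist_torque': array([ 0.00975374,  0.02557738, -0.01254938]), 'finger_gap': 0.08794580833943555}
scene {'camera_matrix': [[430.703, 0.0, 259.4991], [0.0, 430.703, 195.7845], [0.0, 0.0, 1.0]], 'world_to_cam': [[-0.8707, 0.4917, 0.0092, 0.4573], [0.3831, 0.6899, -0.6142, -0.105], [-0.3084, -0.5313, -0.7891, 1.4689], [0.0, 0.0, 0.0, 1.0]]}
side {'camera_matrix': [[393.7933, 0.0, 259.6221], [0.0, 393.7933, 191.2722], [0.0, 0.0, 1.0]], 'world_to_cam': [[0.6853, -0.728, 0.0193, -0.3798], [-0.4073, -0.4051, -0.8186, 0.3427], [0.6037, 0.5531, -0.5741, 1.1975], [0.0, 0.0, 0.0, 1.0]]}
wrist {'camera_matrix': [[286.4976, 0.0, 252.125], [0.0, 286.4976, 194.1117], [0.0, 0.0, 1.0]], 'tool_from_camera': [[0.0001, -0.9479, -0.3187, 0.0823], [1.0, -0.0, 0.0004, -0.0005], [-0.0004, -0.3187, 0.9479, 0.021], [0.0, 0.0, 0.0, 1.0]]}
```

View pics/scene0.png

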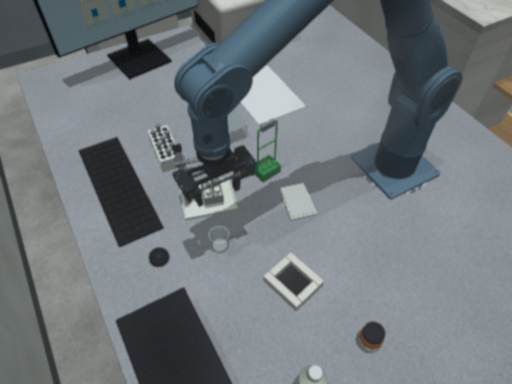

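View pics/side0.png

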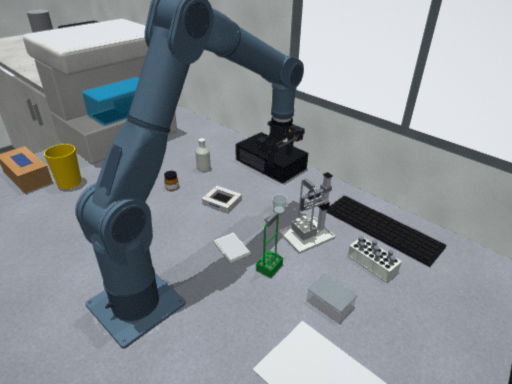

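View pics/wrist0.png

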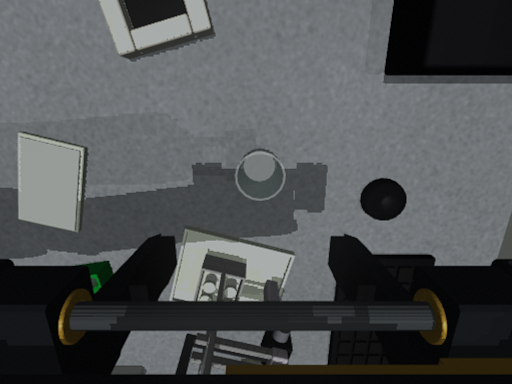

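```bash
cat > h.py <<'E'
from plant import robot, read_camera
import cv2,numpy as np
def crop(img,x0,y0,x1,y1,f,name):
    cv2.imwrite(name,cv2.resize(img[y0:y1,x0:x1],None,fx=f,fy=f,interpolation=cv2.INTER_CUBIC))
def cam(n):
    if n=="wrist":
        s=robot.state(); c=read_camera(n)
        T=np.eye(4);T[:3,:3]=s["eef_rot"];T[:3,3]=s["tool_pos"]
        W=T@c["tool_from_camera"]
    else:
        c=read_camera(n); W=np.linalg.inv(c["world_to_cam"])
    return c["img"],c["camera_matrix"],W
def ray(K,W,u,v):
    d=W[:3,:3]@np.linalg.solve(K,[u,v,1.]); return W[:3,3],d/np.linalg.norm(d)
def onz(K,W,u,v,z):
    o,d=ray(K,W,u,v); return o+d*(z-o[2])/d[2]
def proj(K,W,p):
    q=np.linalg.inv(W)@np.append(p,1); q=K@q[:3]; return q[:2]/q[2]
def tri(rs):
    A=np.zeros((3,3));b=np.zeros(3)
    for o,d in rs:
        P=np.eye(3)-np.outer(d,d);A+=P;b+=P@o
    x=np.linalg.solve(A,b); return x,[np.linalg.norm((np.eye(3)-np.outer(d,d))@(x-o)) for o,d in rs]
E
python3 - <<'E'
from h import *
a=cv2.imread("pics/side0.png");crop(a,255,160,345,260,6,"pics/sz0.png")
a=cv2.imread("pics/scene0.png");crop(a,140,110,340,320,3.6/1.3,"pics/cz0.png")
a=cv2.imread("pics/wrist0.png");crop(a,90,220,340,384,3,"pics/wz0.png")
E
```

```text
(no output)
```

View pics/sz0.png

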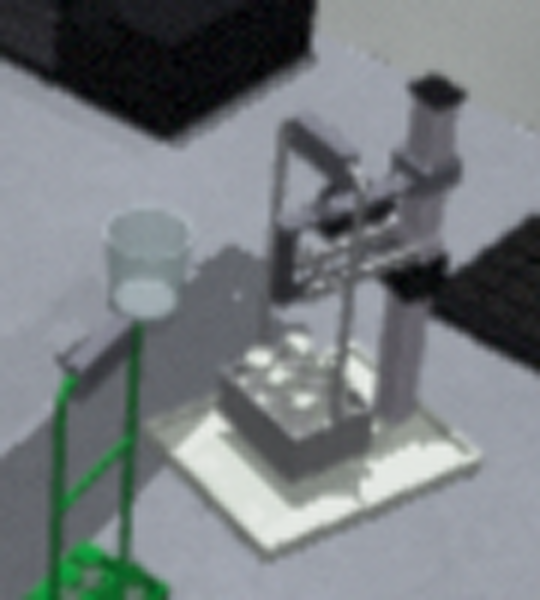

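View pics/cz0.png

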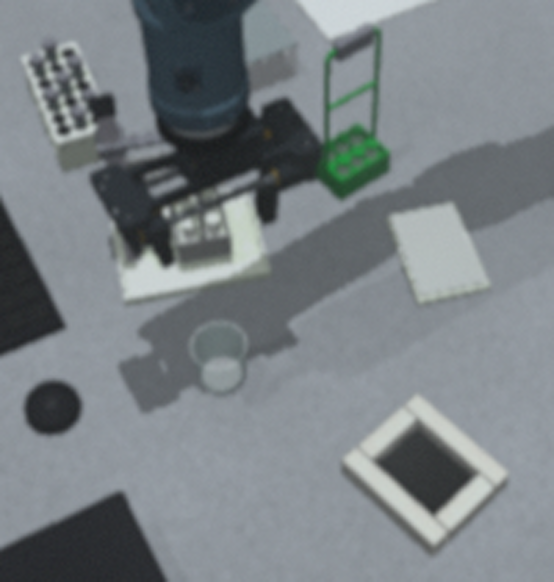

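View pics/wz0.png

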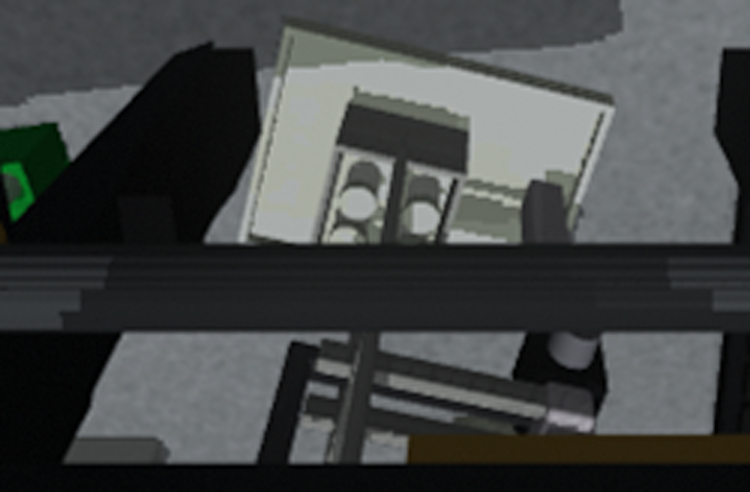

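```bash
python3 -m jog '[[[0,10,40,0,0,0],[0,40,40,0,0,0],[0,40,30,0,0,0],[0,30,0,0,0,0],[0,0,0,0,0,0]]]'
python3 - <<'E'
from h import *
for n in ("scene","side","wrist"):
    i,K,W=cam(n); cv2.imwrite(f"pics/{n}1.png",i); np.savez(f"{n}1.npz",K=K,W=W)
    if n=="scene":crop(i,140,100,260,240,4.2,"pics/cz1.png")
    if n=="side":crop(i,255,160,345,260,6,"pics/sz1.png")
    if n=="wrist":crop(i,0,0,512,384,1.5,"pics/wz1.png")
print(robot.state()["tool_pos"])
E
```

```text
t: 0.78
tool_pos: [0.6494, 0.1232, 0.5144]
eef_rot: [[-0.005, 1.0, -0.001], [1.0, 0.005, 0.001], [0.002, -0.001, -1.0]]
contact_force: [-0.6, 0.0, -0.1]
finger_gap: 0.0881
[0.65009747 0.11833304 0.51406216]
```

View pics/wz1.png

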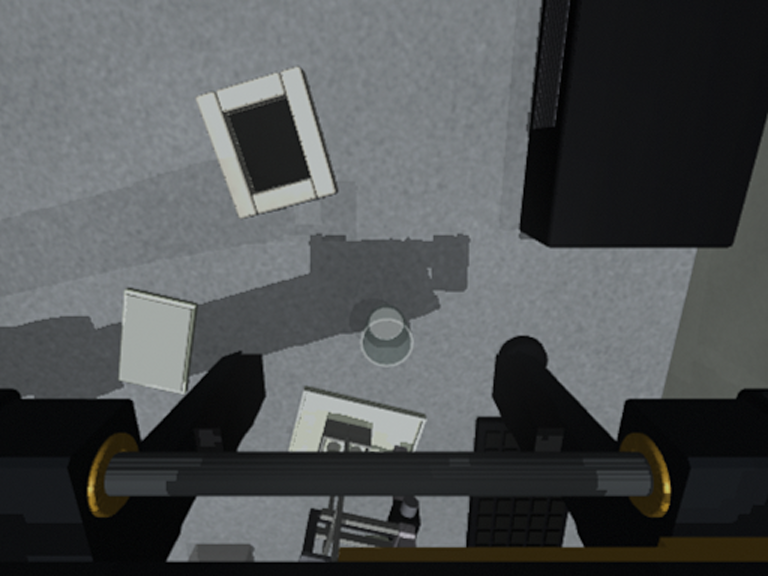

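View pics/cz1.png

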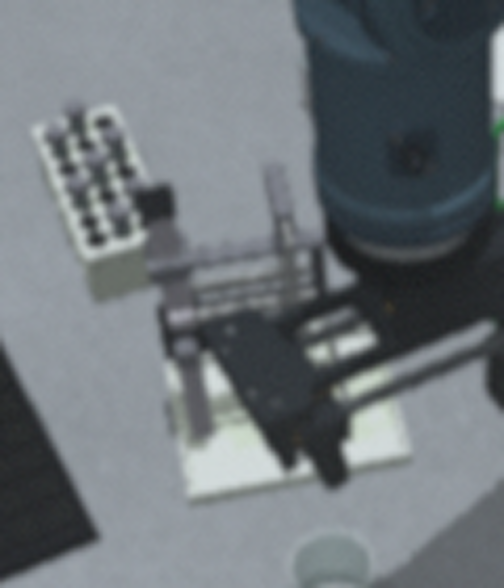

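View pics/sz1.png

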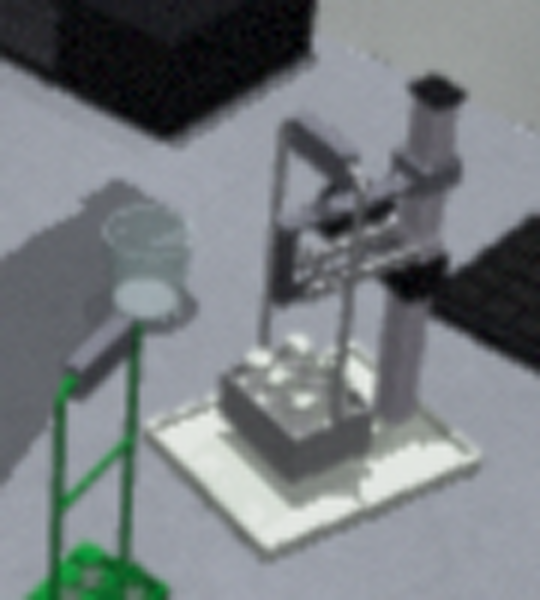

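```bash
python3 -m jog '[[[0,-60,0,0,0,0],[0,-60,0,0,0,0],[0,-60,0,0,0,0],[0,-60,0,0,0,0],[0,-40,0,0,0,0]]]'; python3 -m jog '[[[0,-20,0,0,0,0],[0,0,0,0,0,0],[0,0,0,0,0,0]]]'
python3 - <<'E'
from h import *
for n in ("scene","side","wrist"):
    i,K,W=cam(n); cv2.imwrite(f"pics/{n}2.png",i); np.savez(f"{n}2.npz",K=K,W=W)
    if n=="scene":crop(i,140,100,260,240,4.2,"pics/cz2.png")
    if n=="wrist":crop(i,100,0,400,240,2.6,"pics/wz2.png")
print(robot.state()["tool_pos"])
E
```

```text
t: 1.55
tool_pos: [0.6486, -0.1657, 0.5144]
eef_rot: [[0.006, 1.0, -0.001], [1.0, -0.006, -0.002], [-0.002, -0.001, -1.0]]
contact_force: [0.7, 0.1, -0.3]
finger_gap: 0.088
t: 1.92
tool_pos: [0.6504, -0.1778, 0.5146]
eef_rot: [[-0.003, 1.0, -0.0], [1.0, 0.003, 0.002], [0.002, -0.0, -1.0]]
contact_force: [0.2, 0.5, 0.4]
finger_gap: 0.0883
[ 0.65036101 -0.17794436  0.51476953]
```

View pics/wz2.png

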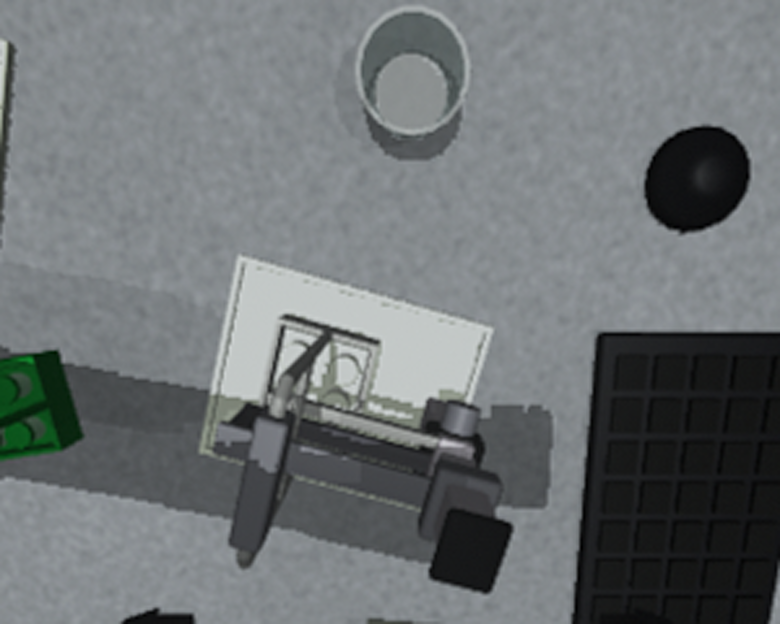

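View pics/cz2.png

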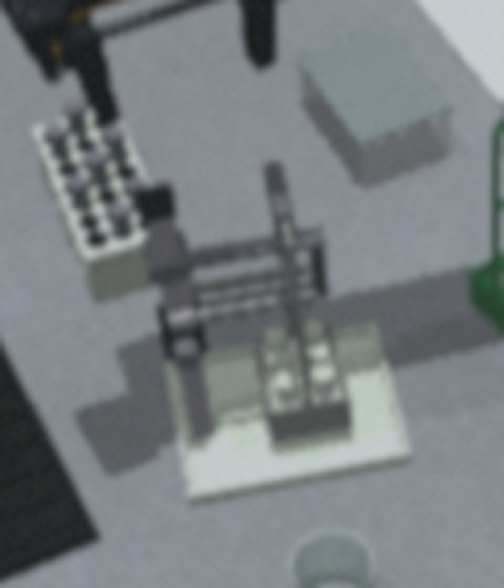

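Run:
```python
from h import *
def L(n):
    d=np.load(n+".npz");return d["K"],d["W"]
K,W=L("wrist2")
f=lambda x,y:(100+(x+.5)/2.6-.5,(y+.5)/2.6-.5)
P={}
for n,x,y,z in [("trayFL",240,257,.012),("trayFR",492,328,.012),("trayNL",203,453,.012),("gripA",257,418,.245),("gripB",292,418,.245),("gripC",232,546,.245),("gripD",264,551,.245),("postA",462,510,.25),("postB",512,520,.25),("postC",430,578,.25),("postD",488,591,.25)]:
    P[n]=onz(K,W,*f(x,y),z);print(n,P[n].round(4))
a=lambda u,v:np.degrees(np.arctan2(*(P[v]-P[u])[[1,0]]))
print("yaw tray",a("trayFL","trayFR"),a("trayNL","trayFL")-90,"grip",a("gripC","gripA")-90,a("gripD","gripB")-90,"post",a("postA","postB"),a("postC","postD"))
print("grip c",np.mean([P[k] for k in P if 'grip' in k],0), "post c",np.mean([P[k] for k in P if 'post' in k],0))
# nest from wrist1
K1,W1=L("wrist1");g=lambda x,y:((x+.5)/1.5-.5,(y+.5)/1.5-.5)
N=[onz(K1,W1,*g(*p),.03) for p in [(225,109),(287,97),(311,182),(252,193)]];N=np.array(N);print(N.round(4),N.mean(0),[np.degrees(np.arctan2(*(N[j]-N[i])[[1,0]])) for i,j in [(0,1),(3,2),(3,0),(2,1)]])
# outer
O=np.array([onz(K1,W1,*g(*p),.03) for p in [(198,97),(300,68),(336,190),(242,217)]]);print(O.round(4),O.mean(0),[np.degrees(np.arctan2(*(O[j]-O[i])[[1,0]])) for i,j in [(0,1),(3,2),(3,0),(2,1)]])
# tri grip scene/side
Ks,Ws=L("side1");Kc,Wc=L("scene2")
G=np.array([0.61,-0.1,.233])
for z in(.233,):
  print("side grip",onz(Ks,Ws,255+322/6,160+148/6,z))
i=cv2.imread("pics/wrist1.png");crop(i,120,30,240,160,5,"pics/nz1.png")
i=cv2.imread("pics/wrist2.png");crop(i,170,140,300,240,6,"pics/gz2.png")
i=cv2.imread("pics/scene2.png");crop(i,190,120,230,220,6,"pics/gc2.png")
```

```text
trayFL [ 0.554  -0.0962  0.012 ]
trayFR [ 0.7105 -0.1382  0.012 ]
trayNL [ 0.5215 -0.2202  0.012 ]
gripA [ 0.6027 -0.1475  0.245 ]
gripB [ 0.6146 -0.1475  0.245 ]
gripC [ 0.5911 -0.1942  0.245 ]
gripD [ 0.6025 -0.1961  0.245 ]
postA [ 0.6728 -0.1785  0.25  ]
postB [ 0.6902 -0.1822  0.25  ]
postC [ 0.6621 -0.2042  0.25  ]
postD [ 0.6831 -0.2092  0.25  ]
yaw tray -15.030767028084789 -14.68265010432198 grip -13.9439794181595 -13.948101064664385 post -11.681678733934161 -13.503789250550824
grip c [ 0.60273615 -0.17130225  0.245     ] post c [ 0.67704971 -0.19353585  0.25      ]
[[0.4965 0.2366 0.03  ]
 [0.559  0.2475 0.03  ]
 [0.5785 0.166  0.03  ]
 [0.5157 0.1548 0.03  ]] [0.53741501 0.20122636 0.03      ] [np.float64(9.908469619393358), np.float64(10.163949503508437), np.float64(103.15282484712924), np.float64(103.49598642278988)]
[[0.4711 0.2476 0.03  ]
 [0.5733 0.2732 0.03  ]
 [0.6044 0.1578 0.03  ]
 [0.5025 0.1295 0.03  ]] [0.53784664 0.20201703 0.03      ] [np.float64(14.092723786276595), np.float64(15.537512030392325), np.float64(104.88878277892988), np.float64(105.1066116064991)]
side grip [ 0.60267947 -0.17575058  0.233     ]
```

View pics/nz1.png

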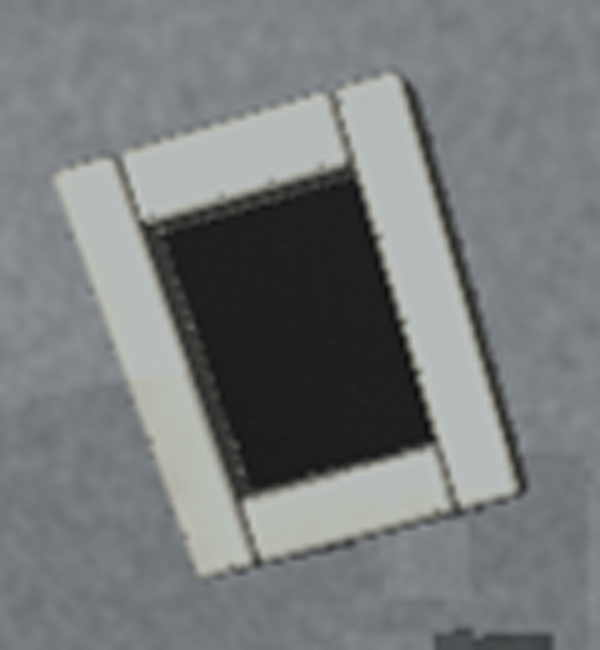

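View pics/gz2.png

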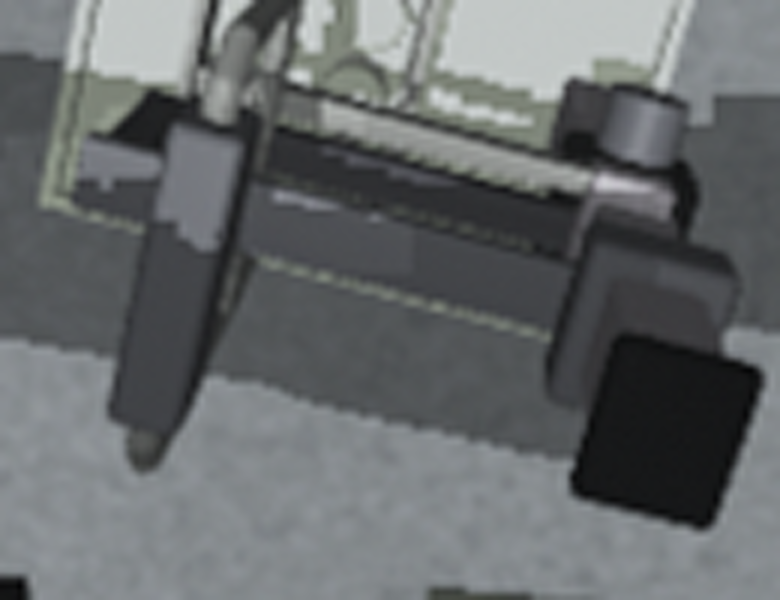

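View pics/gc2.png

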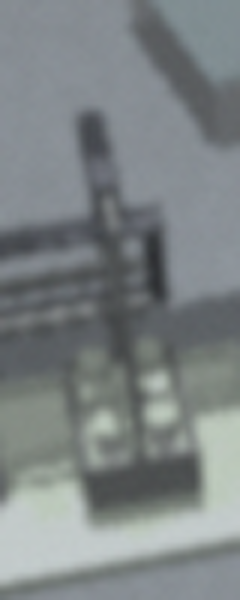

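```bash
python3 -m jog '[[[-24,3,0,0,0,-0.122],[-24,3,0,0,0,-0.122],[0,0,-30,0,0,0],[0,0,-30,0,0,0],[0,0,0,0,0,0]]]' -0.2; 
python3 -m jog '[[[0,0,0,0,0,0]]]'
python3 - <<'E'
from h import *
for n in ("scene","side","wrist"):
    i,K,W=cam(n); cv2.imwrite(f"pics/{n}3.png",i); np.savez(f"{n}3.npz",K=K,W=W)
    if n=="scene":crop(i,140,70,280,210,4.2,"pics/cz3.png")
    if n=="side":crop(i,265,120,345,220,6,"pics/sz3.png")
    if n=="wrist":crop(i,0,0,512,384,1.5,"pics/wz3.png")
s=robot.state();R=s["eef_rot"];print(s["tool_pos"],np.degrees(np.arctan2(R[1,1],R[0,1])),s["finger_gap"],(s["tool_pos"]+R[:,2]*.147))
E
```

```text
t: 2.7
tool_pos: [0.6015, -0.1727, 0.4528]
eef_rot: [[0.24, 0.971, -0.004], [0.971, -0.24, 0.001], [0.0, -0.005, -1.0]]
contact_force: [-0.4, 0.5, 1.5]
finger_gap: 0.0404
t: 2.82
tool_pos: [0.6025, -0.1735, 0.456]
eef_rot: [[0.241, 0.971, 0.002], [0.971, -0.241, -0.0], [0.0, 0.002, -1.0]]
contact_force: [-0.5, 0.8, 0.5]
finger_gap: 0.035
[ 0.60240818 -0.17397888  0.45616053] -13.970234791107778 0.035097417765489226 [ 0.60274449 -0.17405302  0.30916094]
```

View pics/wz3.png

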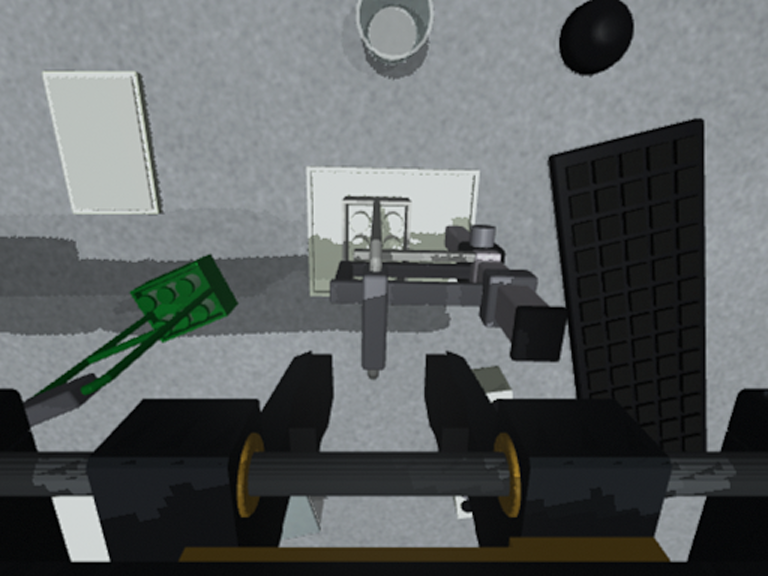

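View pics/sz3.png

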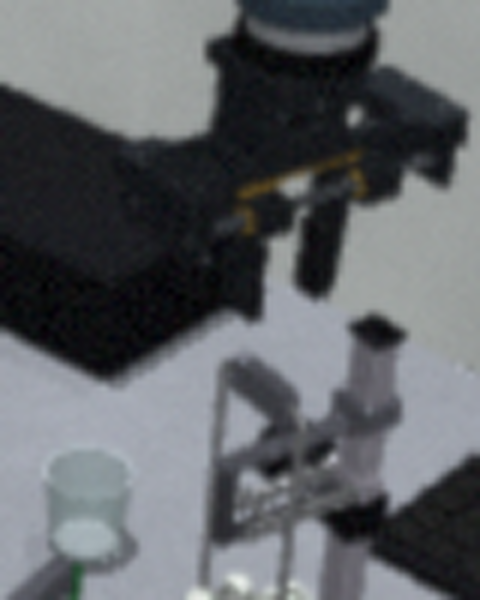

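View pics/cz3.png

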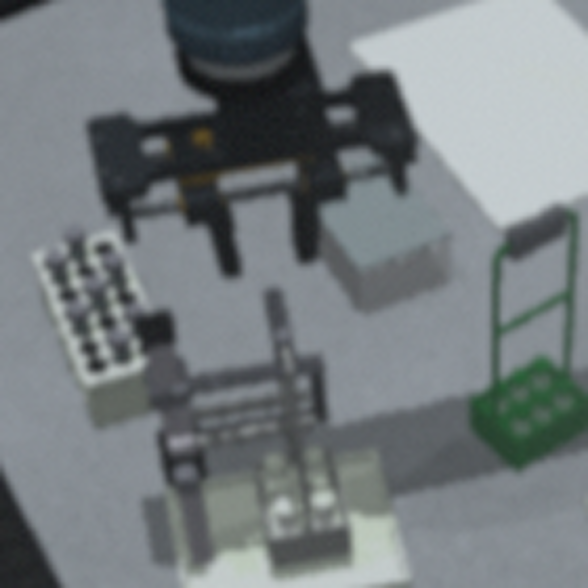

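Run:
```python
from h import *
d=np.load("wrist3.npz");K,W=d["K"],d["W"]
g=lambda x,y:((x+.5)/1.5-.5,(y+.5)/1.5-.5)
P=np.array([onz(K,W,*g(*p),.245) for p in [(364,276),(387,276),(360,369),(385,370)]]);print(P.round(4),P.mean(0))
T=np.array([onz(K,W,*g(*p),.012) for p in [(307,168),(479,171)]]);v=T[1]-T[0];print(T,np.degrees(np.arctan2(v[1],v[0])))
```

```text
[[ 0.6025 -0.1473  0.245 ]
 [ 0.6128 -0.1499  0.245 ]
 [ 0.5885 -0.1935  0.245 ]
 [ 0.6004 -0.1971  0.245 ]] [ 0.60106375 -0.17195557  0.245     ]
[[ 0.55313196 -0.09630451  0.012     ]
 [ 0.71090216 -0.13835564  0.012     ]] -14.92431982314768
```

```bash
python3 -m jog '[[[0,1,-30,0,0,0],[0,1,-30,0,0,0],[0,0,-16,0,0,0],[0,0,0,0,0,0],[0,0,0,0,0,0]]]'
python3 - <<'E'
from h import *
for n in ("scene","side"):
    i,K,W=cam(n)
    if n=="scene":crop(i,140,70,280,210,4.2,"pics/cz4.png")
    if n=="side":crop(i,265,120,345,220,6,"pics/sz4.png")
s=robot.state();R=s["eef_rot"];print(s["tool_pos"],s["contact_force"],s["wrist_torque"],(s["tool_pos"]+R[:,2]*.147))
E
```

```text
t: 3.6
tool_pos: [0.6025, -0.1722, 0.3801]
eef_rot: [[0.242, 0.97, 0.002], [0.97, -0.242, -0.001], [0.0, 0.002, -1.0]]
contact_force: [0.2, -0.1, 0.3]
finger_gap: 0.0353
[ 0.60243631 -0.17219552  0.38005965] [0.42969042 0.08517283 0.73198693] [0.08112577 0.03479625 0.06511934] [ 0.60275678 -0.17226787  0.23306002]
```

View pics/cz4.png

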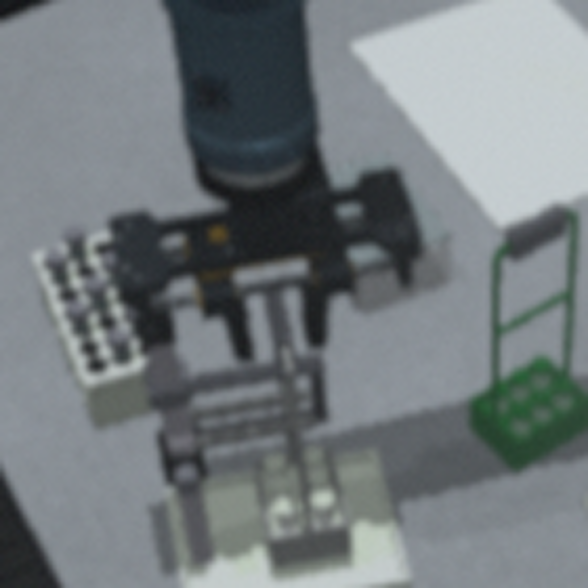

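View pics/sz4.png

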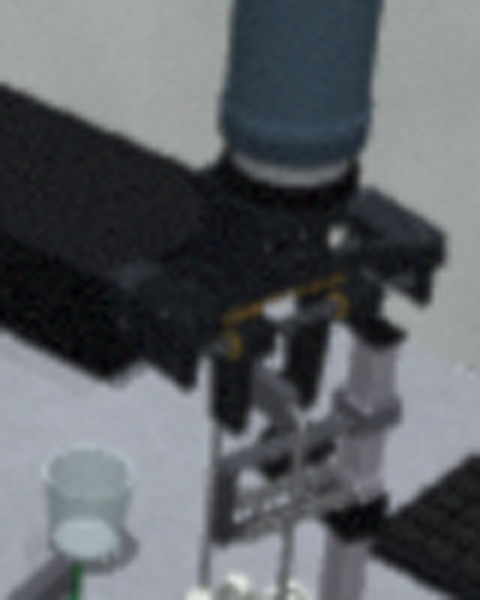

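```bash
python3 -m jog '[[[0,0,0,0,0,0],[0,0,0,0,0,0],[0,0,0,0,0,0],[0,0,0,0,0,0],[0,0,0,0,0,0]]]' -1 45; python3 -c "
from h import *
for i in range(3):
  s=robot.state();print(s['tool_pos'],s['contact_force'],s['wrist_torque'],s['finger_gap'])"
```

```text
t: 4.32
tool_pos: [0.602, -0.172, 0.3789]
eef_rot: [[0.242, 0.97, -0.0], [0.97, -0.242, 0.0], [-0.0, -0.0, -1.0]]
contact_force: [-1.9, 0.6, 3.4]
finger_gap: 0.0114
[ 0.60196786 -0.17200495  0.37888069] [-1.91754596  0.63048914  3.39173753] [0.07530919 0.33099534 0.00086476] 0.01140908642727249
[ 0.60196786 -0.17200495  0.37888069] [-1.91754596  0.63048914  3.39173753] [0.07530919 0.33099534 0.00086476] 0.01140908642727249
[ 0.60196786 -0.17200495  0.37888069] [-1.91754596  0.63048914  3.39173753] [0.07530919 0.33099534 0.00086476] 0.01140908642727249
```

```bash
python3 -m jog '[[[0,0,2,0,0,0],[0,0,3,0,0,0],[0,0,3,0,0,0],[0,0,2,0,0,0],[0,0,0,0,0,0]]]';python3 -m jog '[[[0,0,0,0,0,0],[0,0,0,0,0,0]]]';python3 -m jog '[[[0,0,0,0,0,0]]]'
```

```text
t: 4.95
tool_pos: [0.602, -0.172, 0.3889]
eef_rot: [[0.242, 0.97, 0.0], [0.97, -0.242, -0.0], [-0.0, 0.0, -1.0]]
contact_force: [-0.4, -0.1, -4.9]
finger_gap: 0.0118
t: 5.2
tool_pos: [0.602, -0.172, 0.3886]
eef_rot: [[0.242, 0.97, -0.0], [0.97, -0.242, 0.0], [-0.0, -0.0, -1.0]]
contact_force: [0.6, 0.6, -4.6]
finger_gap: 0.0114
t: 5.32
tool_pos: [0.602, -0.172, 0.3886]
eef_rot: [[0.242, 0.97, -0.0], [0.97, -0.242, 0.0], [-0.0, -0.0, -1.0]]
contact_force: [-0.2, -0.0, -4.3]
finger_gap: 0.0114
```

```bash
python3 -m jog '[[[0,0,1,0,0,0],[0,0,2,0,0,0],[0,0,1,0,0,0],[0,0,0,0,0,0]]]';python3 -m jog '[[[0,0,2,0,0,0],[0,0,2,0,0,0],[0,0,0,0,0,0]]]'
```

```text
t: 5.82
tool_pos: [0.602, -0.172, 0.3929]
eef_rot: [[0.241, 0.97, 0.0], [0.97, -0.241, -0.0], [-0.0, 0.0, -1.0]]
contact_force: [-0.3, -0.4, -5.5]
finger_gap: 0.0113
t: 6.2
tool_pos: [0.6021, -0.172, 0.397]
eef_rot: [[0.241, 0.97, 0.0], [0.97, -0.241, -0.0], [-0.0, 0.0, -1.0]]
contact_force: [0.2, 0.0, -5.9]
finger_gap: 0.0113
```

```bash
for i in 1; do :; done; python3 -m jog '[[[0,0,2,0,0,0],[0,0,2,0,0,0],[0,0,0,0,0,0]]]';python3 -m jog '[[[0,0,0,0,0,0]]]'
```

```text
t: 6.58
tool_pos: [0.6021, -0.172, 0.401]
eef_rot: [[0.242, 0.97, 0.0], [0.97, -0.242, -0.0], [-0.0, 0.0, -1.0]]
contact_force: [1.4, 0.2, -4.7]
finger_gap: 0.0113
t: 6.7
tool_pos: [0.602, -0.172, 0.4007]
eef_rot: [[0.242, 0.97, -0.0], [0.97, -0.242, -0.0], [-0.0, -0.0, -1.0]]
contact_force: [-0.2, -0.0, -5.3]
finger_gap: 0.011
```

Run:
```python
from h import *
i,K,W=cam("side");crop(i,265,120,345,220,6,"pics/sz5.png")
```

```text
(no output)
```

View pics/sz5.png

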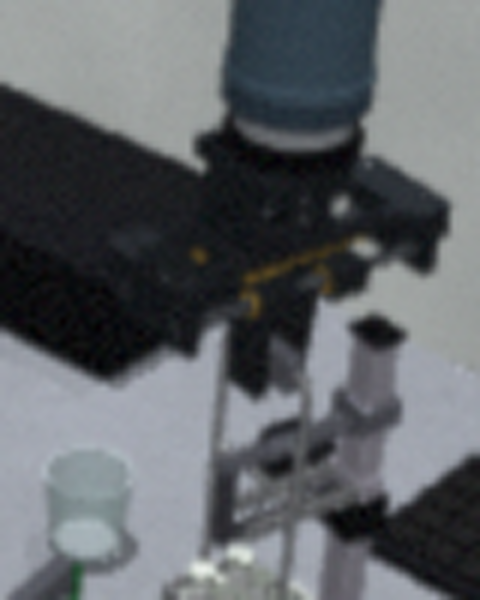

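```bash
python3 -m jog '[[[0,0,2,0,0,0],[0,0,1,0,0,0],[0,0,0,0,0,0]]]';python3 -m jog '[[[0,0,0,0,0,0]]]'
```

```text
t: 7.12
tool_pos: [0.602, -0.172, 0.4039]
eef_rot: [[0.242, 0.97, 0.0], [0.97, -0.242, -0.0], [-0.0, 0.0, -1.0]]
contact_force: [0.6, 0.3, -5.3]
finger_gap: 0.0114
t: 7.25
tool_pos: [0.602, -0.172, 0.4037]
eef_rot: [[0.242, 0.97, -0.0], [0.97, -0.242, 0.0], [0.0, -0.0, -1.0]]
contact_force: [0.7, 0.6, -4.4]
finger_gap: 0.0116
```

```bash
python3 -m jog '[[[0,0,2,0,0,0],[0,0,1,0,0,0],[0,0,0,0,0,0]]]';python3 -m jog '[[[0,0,0,0,0,0]]]'
```

```text
t: 7.62
tool_pos: [0.602, -0.172, 0.4069]
eef_rot: [[0.242, 0.97, 0.0], [0.97, -0.242, -0.0], [-0.0, 0.0, -1.0]]
contact_force: [-0.7, -0.4, -5.0]
finger_gap: 0.0114
t: 7.75
tool_pos: [0.602, -0.172, 0.4067]
eef_rot: [[0.242, 0.97, -0.0], [0.97, -0.242, -0.0], [-0.0, -0.0, -1.0]]
contact_force: [-0.5, -0.3, -4.6]
finger_gap: 0.0115
```

```bash
python3 -m jog '[[[0,0,2,0,0,0],[0,0,1,0,0,0],[0,0,0,0,0,0],[0,0,0,0,0,0]]]'
```

```text
t: 8.25
tool_pos: [0.6019, -0.1719, 0.4094]
eef_rot: [[0.241, 0.97, -0.001], [0.97, -0.241, 0.0], [-0.0, -0.001, -1.0]]
contact_force: [-0.5, 0.4, -7.8]
finger_gap: 0.0117
```

```bash
python3 -m jog '[[[0,0,2,0,0,0],[0,0,1,0,0,0],[0,0,0,0,0,0],[0,0,0,0,0,0]]]'
```

```text
t: 8.75
tool_pos: [0.6019, -0.172, 0.4124]
eef_rot: [[0.242, 0.97, -0.001], [0.97, -0.242, 0.0], [-0.0, -0.001, -1.0]]
contact_force: [-0.1, -0.5, -11.5]
finger_gap: 0.0117
```

```bash
python3 -m jog '[[[0,0,1,0,0,0],[0,0,2,0,0,0],[0,0,0,0,0,0],[0,0,0,0,0,0]]]'
```

```text
t: 9.25
tool_pos: [0.6018, -0.1719, 0.4154]
eef_rot: [[0.242, 0.97, -0.001], [0.97, -0.242, 0.0], [-0.0, -0.001, -1.0]]
contact_force: [1.1, -0.1, -15.5]
finger_gap: 0.0116
```

```bash
python3 -m jog '[[[0,0,1,0,0,0],[0,0,1,0,0,0],[0,0,0,0,0,0],[0,0,0,0,0,0]]]';python3 -m jog '[[[0,0,0,0,0,0]]]'
```

```text
t: 9.75
tool_pos: [0.6019, -0.172, 0.4174]
eef_rot: [[0.242, 0.97, -0.001], [0.97, -0.242, 0.0], [-0.0, -0.001, -1.0]]
contact_force: [0.1, -0.8, -17.2]
finger_gap: 0.0113
t: 9.88
tool_pos: [0.6019, -0.172, 0.4175]
eef_rot: [[0.242, 0.97, -0.0], [0.97, -0.242, 0.0], [-0.0, -0.001, -1.0]]
contact_force: [0.4, -1.3, -16.7]
finger_gap: 0.0116
```

```bash
python3 -m jog '[[[0,0,1,0,0,0],[0,0,0,0,0,0],[0,0,0,0,0,0]]]';python3 -m jog '[[[-2.9,0.75,0,0,0,0],[-3.9,1,0,0,0,0],[0,0,0,0,0,0]]]'
```

```text
t: 10.25
tool_pos: [0.6019, -0.172, 0.4185]
eef_rot: [[0.242, 0.97, -0.0], [0.97, -0.242, 0.0], [-0.0, -0.0, -1.0]]
contact_force: [-0.3, 0.0, -18.3]
finger_gap: 0.0111
t: 10.62
tool_pos: [0.5956, -0.1703, 0.4193]
eef_rot: [[0.241, 0.97, 0.003], [0.97, -0.241, -0.001], [0.0, 0.003, -1.0]]
contact_force: [4.5, -0.3, -19.3]
finger_gap: 0.0114
```

```bash
python3 -m jog '[[[-1,0.25,-0.5,0,0,0],[0,0,0,0,0,0]]]';python3 -m jog '[[[-2.9,0.75,0,0,0,0],[0,0,0,0,0,0]]]'
```

```text
t: 10.88
tool_pos: [0.5943, -0.17, 0.4184]
eef_rot: [[0.242, 0.97, 0.001], [0.97, -0.242, -0.0], [0.0, 0.001, -1.0]]
contact_force: [3.8, -1.0, -17.5]
finger_gap: 0.0115
t: 11.12
tool_pos: [0.5911, -0.1692, 0.4183]
eef_rot: [[0.242, 0.97, -0.0], [0.97, -0.242, 0.0], [-0.0, -0.0, -1.0]]
contact_force: [3.3, -0.7, -17.7]
finger_gap: 0.0116
```

```bash
python3 -m jog '[[[-2.9,0.75,0,0,0,0],[-2.9,0.75,0,0,0,0],[0,0,0,0,0,0]]]';python3 -m jog '[[[-2.9,0.75,0,0,0,0],[0,0,0,0,0,0]]]'
```

```text
t: 11.5
tool_pos: [0.5852, -0.1677, 0.4183]
eef_rot: [[0.242, 0.97, -0.0], [0.97, -0.242, 0.0], [-0.0, -0.0, -1.0]]
contact_force: [3.1, -1.4, -18.1]
finger_gap: 0.0117
t: 11.75
tool_pos: [0.5823, -0.1669, 0.4182]
eef_rot: [[0.242, 0.97, -0.0], [0.97, -0.242, 0.0], [-0.0, -0.0, -1.0]]
contact_force: [3.4, -2.3, -17.9]
finger_gap: 0.0116
```

```bash
python3 -m jog '[[[-2.9,0.75,0,0,0,0],[-2.9,0.75,0,0,0,0],[0,0,0,0,0,0]]]';python3 -m jog '[[[-2.9,0.75,0,0,0,0],[-2.9,0.75,0,0,0,0],[0,0,0,0,0,0]]]'
```

```text
t: 12.12
tool_pos: [0.5765, -0.1655, 0.4182]
eef_rot: [[0.242, 0.97, -0.001], [0.97, -0.242, 0.0], [-0.0, -0.001, -1.0]]
contact_force: [4.2, -0.9, -17.5]
finger_gap: 0.0117
t: 12.5
tool_pos: [0.5712, -0.1641, 0.4199]
eef_rot: [[0.242, 0.97, 0.002], [0.97, -0.242, -0.001], [0.0, 0.003, -1.0]]
contact_force: [-0.2, 0.4, -4.0]
finger_gap: 0.0113
```

Run:
```python
from h import *
def L(n):
    d=np.load(n+".npz");return d["K"],d["W"]
K,W=L("wrist3");g=lambda x,y:((x+.5)/1.5-.5,(y+.5)/1.5-.5)
print("green base top corners",[onz(K,W,*g(*p),.036).round(3) for p in [(132,291),(210,256),(235,300),(160,340)]])
Ks,Ws=L("side1");Kc,Wc=L("scene2")
print("green grip side@.233", onz(Ks,Ws,255+98/6,160+355/6,.222).round(3), "scene",onz(Kc,Wc,267,125,.222).round(3))
i,K,W=cam("scene");crop(i,140,70,320,250,3.3,"pics/cz6.png")
i,K,W=cam("side");crop(i,220,130,345,280,4,"pics/sz6.png")
```

```text
green base top corners [array([ 0.357, -0.166,  0.036]), array([ 0.444, -0.151,  0.036]), array([ 0.452, -0.199,  0.036]), array([ 0.363, -0.221,  0.036])]
green grip side@.233 [ 0.387 -0.2    0.222] scene [ 0.404 -0.175  0.222]
```

View pics/cz6.png

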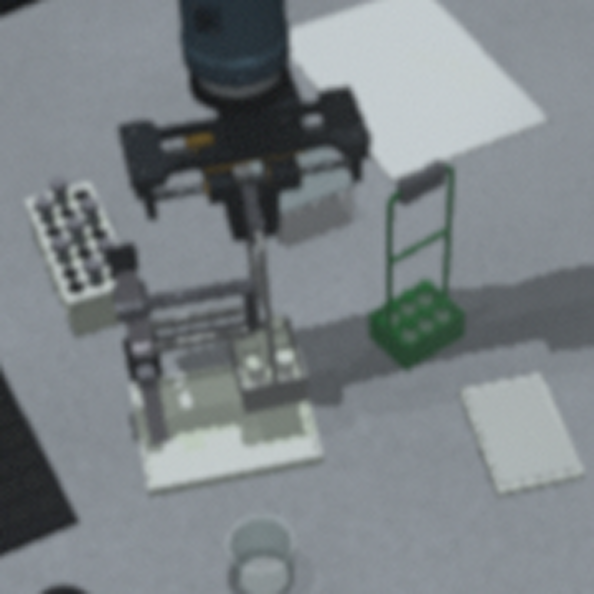

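View pics/sz6.png

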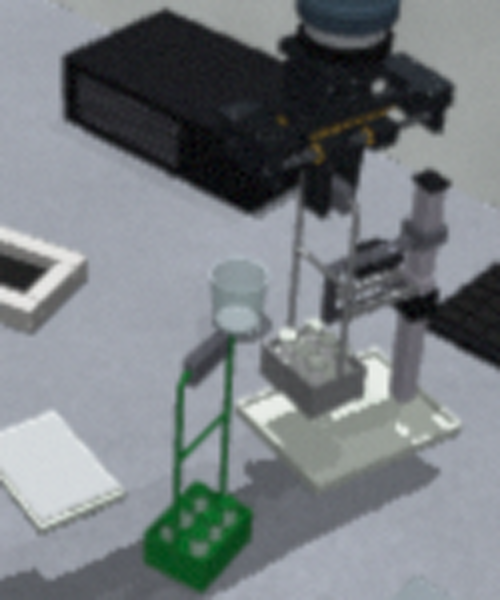

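```bash
python3 -m jog '[[[-9.7,2.5,0,0,0,0],[-15,4,0,0,0,0],[-16,4,0,0,0,0],[0,0,15,0,0,0],[0,0,25,0,0,0]]]';python3 -m jog '[[[0,0,25,0,0,0],[0,25,5,0,0,0.084],[0,40,0,0,0,0.084],[0,40,0,0,0,0.084],[0,40,0,0,0,0.084]]]'; python3 -m jog '[[[0,40,0,0,0,0.084],[0,40,0,0,0,0.084],[0,40,0,0,0,0],[0,30,0,0,0,0],[0,0,0,0,0,0]]]'
```

```text
t: 13.22
tool_pos: [0.5305, -0.1535, 0.4594]
eef_rot: [[0.242, 0.97, 0.001], [0.97, -0.242, -0.0], [-0.0, 0.001, -1.0]]
contact_force: [0.9, -0.8, -4.2]
finger_gap: 0.0115
t: 13.85
tool_pos: [0.5299, -0.0055, 0.4882]
eef_rot: [[-0.099, 0.995, -0.0], [0.995, 0.099, 0.001], [0.001, -0.0, -1.0]]
contact_force: [0.2, -0.5, -4.6]
finger_gap: 0.0112
t: 14.48
tool_pos: [0.5291, 0.1463, 0.4881]
eef_rot: [[-0.266, 0.964, -0.001], [0.964, 0.266, 0.003], [0.003, 0.0, -1.0]]
contact_force: [0.3, 0.5, -4.8]
finger_gap: 0.0112
```

```bash
python3 -m jog '[[[0,0,0,0,0,0],[0,0,0,0,0,0]]]';  python3 - <<'E'
from h import *
for n in ("scene","side","wrist"):
    i,K,W=cam(n); cv2.imwrite(f"pics/{n}7.png",i); np.savez(f"{n}7.npz",K=K,W=W)
    if n=="scene":crop(i,180,110,360,320,2.8,"pics/cz7.png")
    if n=="side":crop(i,140,90,300,250,3.7,"pics/sz7.png")
    if n=="wrist":crop(i,0,0,512,384,1.5,"pics/wz7.png")
s=robot.state();R=s["eef_rot"];print(s["tool_pos"],np.degrees(np.arctan2(R[1,1],R[0,1])),(s["tool_pos"]+R[:,2]*.147),s["finger_gap"],s["joint_positions"])
E
```

```text
t: 14.72
tool_pos: [0.5303, 0.1407, 0.4882]
eef_rot: [[-0.256, 0.967, -0.0], [0.967, 0.256, -0.0], [-0.0, -0.0, -1.0]]
contact_force: [0.0, 0.2, -5.0]
finger_gap: 0.0112
[0.53038442 0.14075687 0.48825815] 14.834849851759506 [0.53040117 0.14072312 0.34125816] 0.011468038601454393 [-0.22517424  0.2872112  -0.14426786  1.70480748  0.04485812  1.15274731
 -0.12291298]
```

View pics/cz7.png

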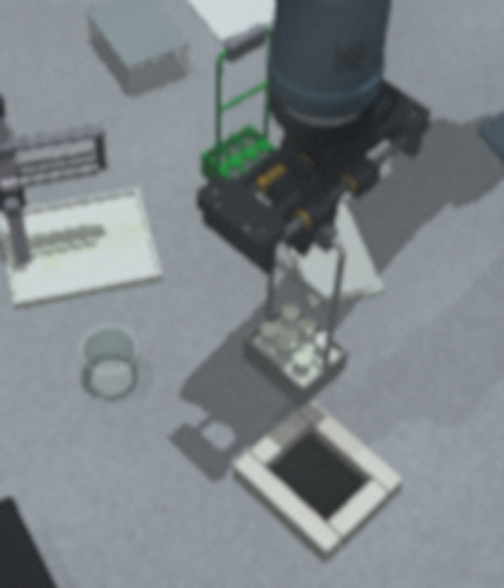

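View pics/sz7.png

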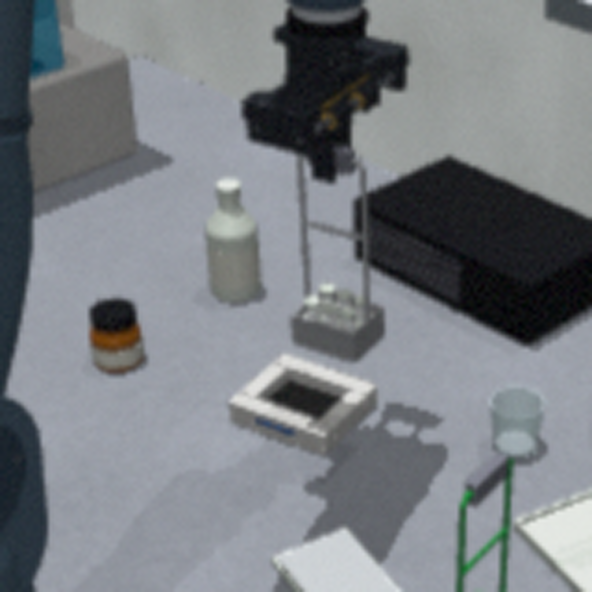

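View pics/wz7.png

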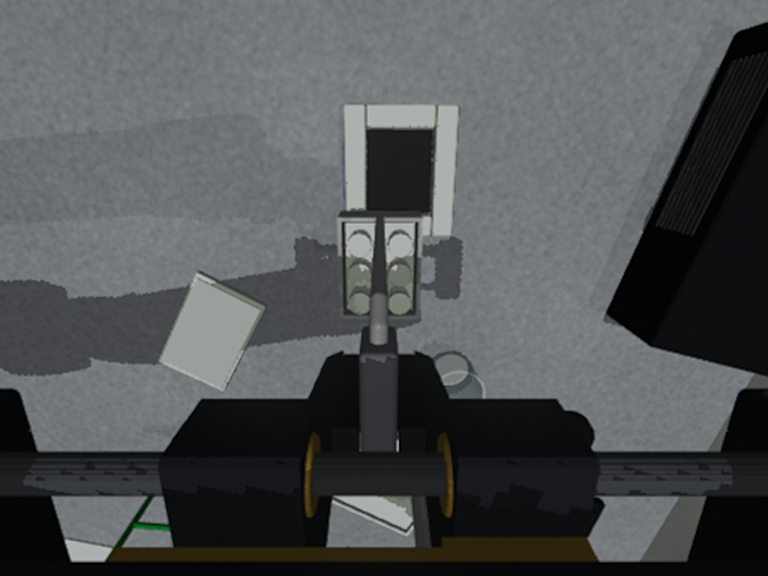

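Run:
```python
from h import *
i=cv2.imread("pics/wrist7.png");crop(i,210,60,320,220,5,"pics/wzz7.png");
```

```text
(no output)
```

View pics/wzz7.png

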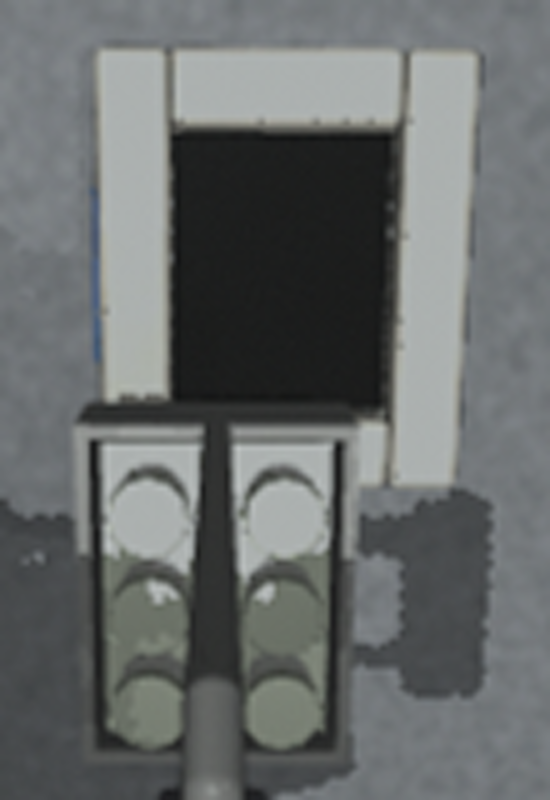

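Run:
```python
from h import *
d=np.load("wrist7.npz");K,W=d["K"],d["W"]
f=lambda x,y:(210+(x+.5)/5-.5,60+(y+.5)/5-.5)
N=np.array([onz(K,W,*f(*p),.03) for p in [(97,48),(480,52),(459,486)]])
B=np.array([onz(K,W,*f(*p),.167) for p in [(78,425),(357,425),(350,764),(84,764)]])
an=lambda a,b:np.degrees(np.arctan2(*(b-a)[[1,0]]))
nc=(N[0]+N[2])/2
print("nest",nc,np.linalg.norm(N[1]-N[0]),np.linalg.norm(N[2]-N[1]),an(N[0],N[1]),an(N[2],N[1])-90)
bc=B.mean(0);print("bask",bc,[np.linalg.norm(B[i]-B[(i+1)%4]) for i in range(4)],an(B[0],B[1]),an(B[3],B[2]),an(B[3],B[0])-90,an(B[2],B[1])-90)
R=np.array([onz(K,W,*f(*p),.03) for p in [(172,130),(402,125),(384,410+4)]]);print("recess",(R[0]+R[2])/2)
c=onz(K,W,*f(172,130),.012);print((nc-bc)*1e3)
# side/scene nest check
for n,pts in (("side",[(289,354),(377,381),(320,435),(231,402)]),("scene",[(312,404),(401,482),(329,546),(236,465)])):
    d=np.load(n+"7.npz");k,x0,y0=(3.7,140,90) if n=="side" else (2.8,180,110)
    P=np.array([onz(d["K"],d["W"],x0+p[0]/k,y0+p[1]/k,.03) for p in pts]);print(n,P.mean(0),[np.linalg.norm(P[i]-P[(i+1)%4]).round(4) for i in range(4)])
```

```text
nest [0.5359296  0.20212937 0.03      ] 0.10761472018160889 0.12329667215335986 14.284725755793316 15.239116002897276
bask [0.53132211 0.13846849 0.167     ] [np.float64(0.05830139821542877), np.float64(0.07639762669225732), np.float64(0.06011335784724592), np.float64(0.07639975624540508)] 14.836667094232473 14.837993938444209 14.133890579278955 15.492814782988887
recess [0.53435344 0.20199473 0.03      ]
[   4.60749241   63.66087643 -137.        ]
side [0.53840715 0.19626797 0.03      ] [np.float64(0.1149), np.float64(0.116), np.float64(0.1162), np.float64(0.1099)]
scene [0.53563143 0.20837636 0.03      ] [np.float64(0.1188), np.float64(0.0983), np.float64(0.1196), np.float64(0.1031)]
```

```bash
python3 -m jog '[[[3,30,0,0,0,0],[2,32,0,0,0,0],[0,0,-30,0,0,0],[0,0,-30,0,0,0],[0,0,-20,0,0,0]]]';python3 -m jog '[[[0,0,0,0,0,0],[0,0,0,0,0,0],[0,0,0,0,0,0]]]';  python3 - <<'E'
from h import *
for n in ("scene","side","wrist"):
    i,K,W=cam(n); cv2.imwrite(f"pics/{n}8.png",i); np.savez(f"{n}8.npz",K=K,W=W)
    if n=="scene":crop(i,240,180,350,320,4.2,"pics/cz8.png")
    if n=="side":crop(i,180,120,260,220,6,"pics/sz8.png")
    if n=="wrist":crop(i,190,80,330,200,5,"pics/wz8.png")
s=robot.state();R=s["eef_rot"];print(s["tool_pos"],np.degrees(np.arctan2(R[1,1],R[0,1])),(s["tool_pos"]+R[:,2]*.147),s["contact_force"])
E
```

```text
t: 15.5
tool_pos: [0.5351, 0.2031, 0.4068]
eef_rot: [[-0.257, 0.967, -0.001], [0.967, 0.257, -0.0], [-0.0, -0.001, -1.0]]
contact_force: [-1.0, -0.7, -3.8]
finger_gap: 0.0114
t: 15.88
tool_pos: [0.5357, 0.2036, 0.4094]
eef_rot: [[-0.257, 0.966, 0.002], [0.966, 0.257, 0.001], [0.0, 0.002, -1.0]]
contact_force: [-0.6, 0.3, -4.0]
finger_gap: 0.0114
[0.5354508  0.20356597 0.40892043] 14.89953745510673 [0.53561758 0.20362579 0.26192054] [ 0.67394531  0.30031506 -5.04788634]
```

View pics/cz8.png

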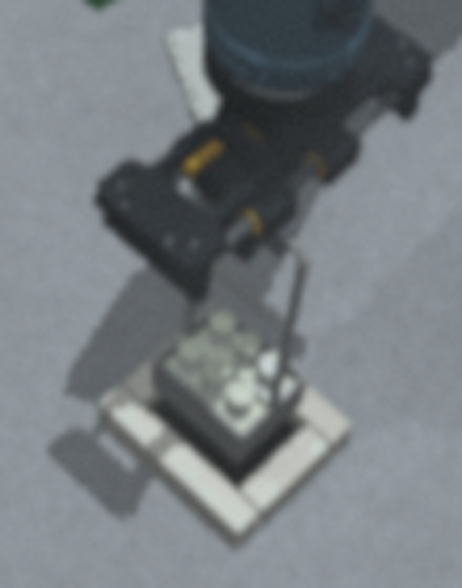

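View pics/sz8.png

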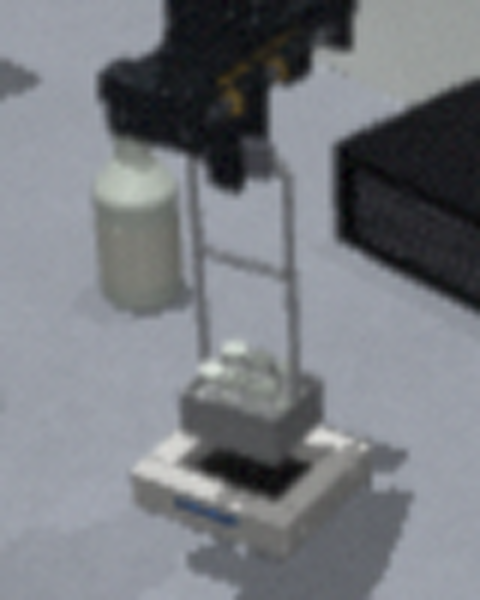

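View pics/wz8.png

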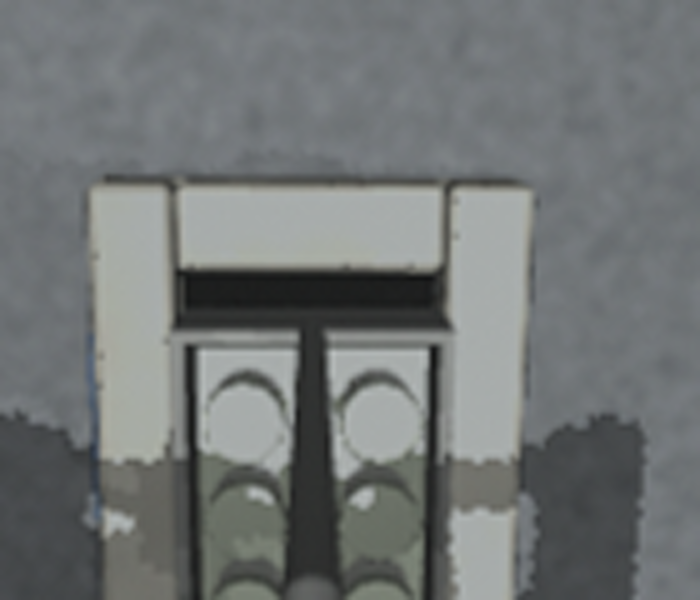

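Run:
```python
from h import *
d=np.load("wrist8.npz");K,W=d["K"],d["W"]
f=lambda x,y:(190+(x+.5)/5-.5,80+(y+.5)/5-.5)
an=lambda a,b:np.degrees(np.arctan2(*(b-a)[[1,0]]))
th=np.radians(15);ax=np.array([np.cos(th),np.sin(th),0]);ay=np.array([-ax[1],ax[0],0])
def ed(n,p,q,z,off):
    a=onz(K,W,*f(*p),z);b=onz(K,W,*f(*q),z);c=(a+b)/2-off*ay
    print(n,c.round(4),"in nest axes",(c@ax*1e3).round(1),(c@ay*1e3).round(1),np.linalg.norm(b-a).round(4),an(a,b).round(2))
ed("nest outer",(91,185),(533,188),.03,.063)
ed("nest inner far",(175,270),(444,268),.03,.0415)
ed("bask top",(172,331),(453,331),.088,.038)
ed("bask bottom",(185,311),(438,311),.052,.038)
t=robot.state()["tool_pos"];print(t@ax*1e3,t@ay*1e3)
i=cv2.imread("pics/scene8.png");crop(i,260,240,330,315,8,"pics/czz8.png")
```

```text
nest outer [0.5361 0.2013 0.03  ] in nest axes 570.0 55.7 0.1069 14.52
nest inner far [0.535  0.2029 0.03  ] in nest axes 569.3 57.5 0.0662 15.31
bask top [0.5363 0.2006 0.088 ] in nest axes 569.9 55.0 0.0588 14.88
bask bottom [0.5364 0.1995 0.052 ] in nest axes 569.8 53.9 0.059 14.89
569.8925066275661 58.044766175330984
```

View pics/czz8.png

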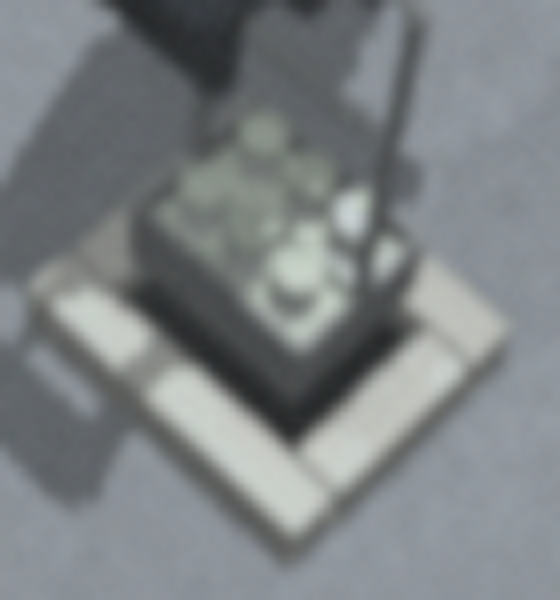

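```bash
python3 -m jog '[[[-0.4,1.5,-5,0,0,0],[0,0,-10,0,0,0],[0,0,0,0,0,0],[0,0,0,0,0,0]]]';  python3 - <<'E'
from h import *
for n in ("scene","wrist"):
    i,K,W=cam(n); cv2.imwrite(f"pics/{n}9.png",i)
    if n=="scene":crop(i,260,240,330,315,8,"pics/cz9.png")
    if n=="wrist":crop(i,190,80,330,200,5,"pics/wz9.png")
E
```

```text
t: 16.52
tool_pos: [0.5349, 0.205, 0.3931]
eef_rot: [[-0.257, 0.966, -0.0], [0.966, 0.257, -0.0], [-0.0, -0.0, -1.0]]
contact_force: [0.4, -0.3, -4.4]
finger_gap: 0.0119
```

View pics/cz9.png

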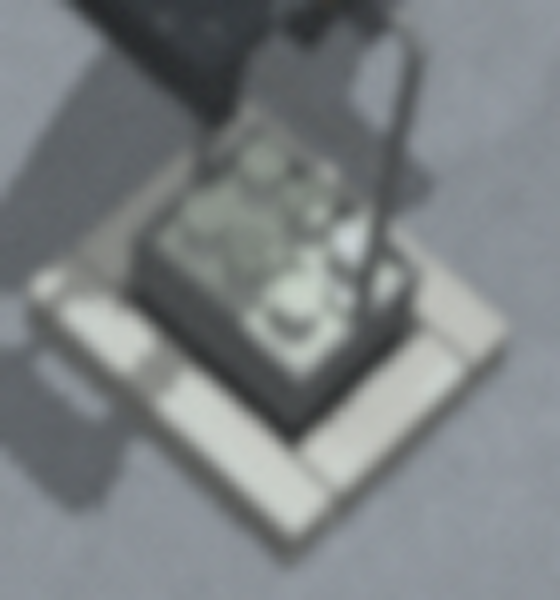

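View pics/wz9.png

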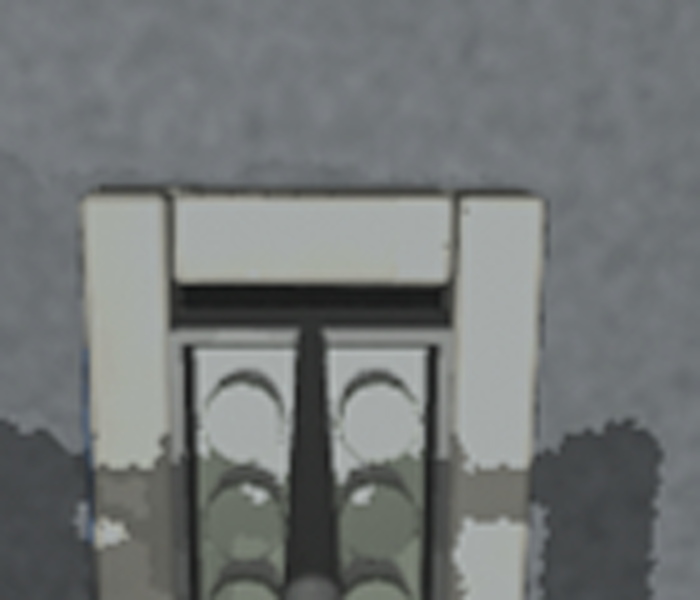

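```bash
python3 -m jog '[[[0,0,-3,0,0,0],[0,0,-4,0,0,0],[0,0,0,0,0,0]]]'; python3 -m jog '[[[0,0,-2,0,0,0],[0,0,-2,0,0,0],[0,0,0,0,0,0],[0,0,0,0,0,0]]]'
```

```text
t: 17.0
tool_pos: [0.5347, 0.2049, 0.3857]
eef_rot: [[-0.257, 0.966, -0.001], [0.966, 0.257, -0.0], [-0.0, -0.001, -1.0]]
contact_force: [-0.3, -0.7, -4.1]
finger_gap: 0.0112
t: 17.5
tool_pos: [0.5349, 0.205, 0.3822]
eef_rot: [[-0.257, 0.966, 0.0], [0.966, 0.257, 0.0], [0.0, 0.0, -1.0]]
contact_force: [0.6, -0.8, -4.7]
finger_gap: 0.0117
```

```bash
python3 -m jog '[[[0,0,-3,0,0,0],[0,0,-3,0,0,0],[0,0,0,0,0,0]]]'; python3 -m jog '[[[0,0,-3,0,0,0],[0,0,-1,0,0,0],[0,0,0,0,0,0],[0,0,0,0,0,0]]]'
```

```text
t: 17.88
tool_pos: [0.5347, 0.2049, 0.3758]
eef_rot: [[-0.257, 0.966, -0.001], [0.966, 0.257, -0.0], [-0.0, -0.001, -1.0]]
contact_force: [-0.2, -0.2, -4.5]
finger_gap: 0.0114
t: 18.38
tool_pos: [0.5349, 0.205, 0.3723]
eef_rot: [[-0.257, 0.966, 0.0], [0.966, 0.257, 0.0], [-0.0, 0.0, -1.0]]
contact_force: [0.1, 0.2, -4.8]
finger_gap: 0.0114
```

```bash
python3 -m jog '[[[0,0,-1,0,0,0],[0,0,-1,0,0,0],[0,0,0,0,0,0],[0,0,0,0,0,0]]]'; python3 -m jog '[[[0,0,-1,0,0,0],[0,0,0,0,0,0],[0,0,0,0,0,0]]]'
```

```text
t: 18.88
tool_pos: [0.5349, 0.205, 0.3702]
eef_rot: [[-0.257, 0.966, 0.0], [0.966, 0.257, -0.0], [-0.0, 0.0, -1.0]]
contact_force: [-0.2, 0.0, -5.6]
finger_gap: 0.0112
t: 19.25
tool_pos: [0.5349, 0.205, 0.3692]
eef_rot: [[-0.257, 0.966, 0.0], [0.966, 0.257, -0.0], [-0.0, 0.0, -1.0]]
contact_force: [0.1, 0.2, -6.2]
finger_gap: 0.0116
```

```bash
python3 -m jog '[[[0,0,-1,0,0,0],[0,0,0,0,0,0],[0,0,0,0,0,0]]]'; python3 -m jog '[[[0,0,-1,0,0,0],[0,0,0,0,0,0],[0,0,0,0,0,0]]]'
```

```text
t: 19.62
tool_pos: [0.5351, 0.205, 0.3686]
eef_rot: [[-0.257, 0.966, 0.001], [0.966, 0.257, 0.0], [-0.0, 0.001, -1.0]]
contact_force: [-0.3, -0.8, -0.5]
finger_gap: 0.0115
t: 20.0
tool_pos: [0.5355, 0.2049, 0.3686]
eef_rot: [[-0.257, 0.966, 0.002], [0.966, 0.257, 0.0], [-0.0, 0.002, -1.0]]
contact_force: [-0.3, -2.4, 6.4]
finger_gap: 0.0113
```

```bash
python3 -m jog '[[[0,0,1,0,0,0],[0,0,0,0,0,0]]]'; python3 -m jog '[[[0,0,0,0,0,0],[0,0,0,0,0,0],[0,0,0,0,0,0]]]' -0.3;  python3 - <<'E'
from h import *
for n in ("scene","side","wrist"):
    i,K,W=cam(n)
    if n=="scene":crop(i,240,180,350,320,4.2,"pics/cz10.png")
    if n=="side":crop(i,180,120,260,220,6,"pics/sz10.png")
    if n=="wrist":crop(i,190,80,330,200,5,"pics/wz10.png")
E
```

```text
t: 20.25
tool_pos: [0.5351, 0.205, 0.3686]
eef_rot: [[-0.257, 0.966, 0.001], [0.966, 0.257, 0.0], [-0.0, 0.001, -1.0]]
contact_force: [-1.1, -2.0, 3.1]
finger_gap: 0.0114
t: 20.62
tool_pos: [0.5348, 0.2051, 0.3681]
eef_rot: [[-0.257, 0.966, -0.0], [0.966, 0.257, 0.0], [0.0, -0.0, -1.0]]
contact_force: [0.2, -0.5, 0.2]
finger_gap: 0.0304
```

View pics/cz10.png

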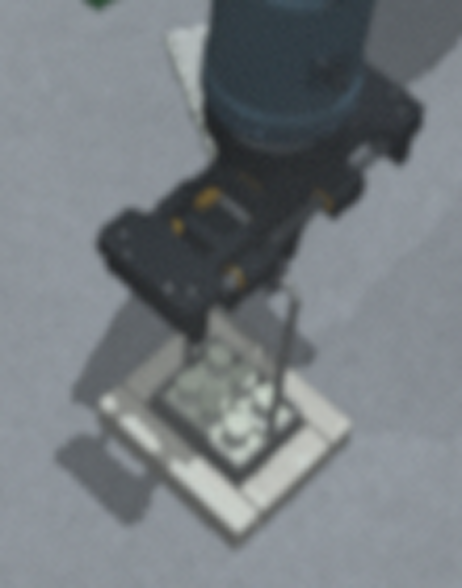

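View pics/sz10.png

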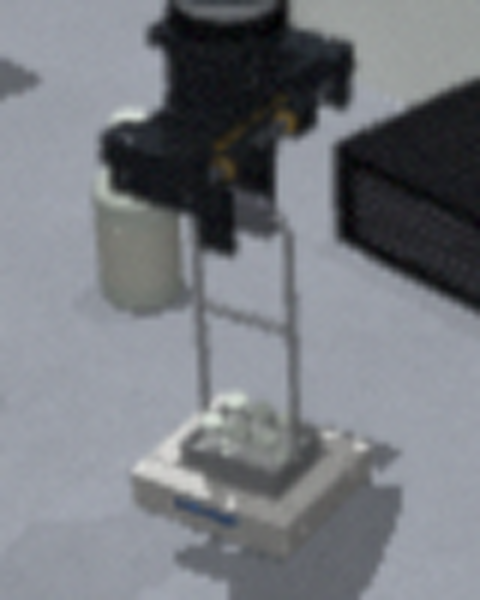

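View pics/wz10.png

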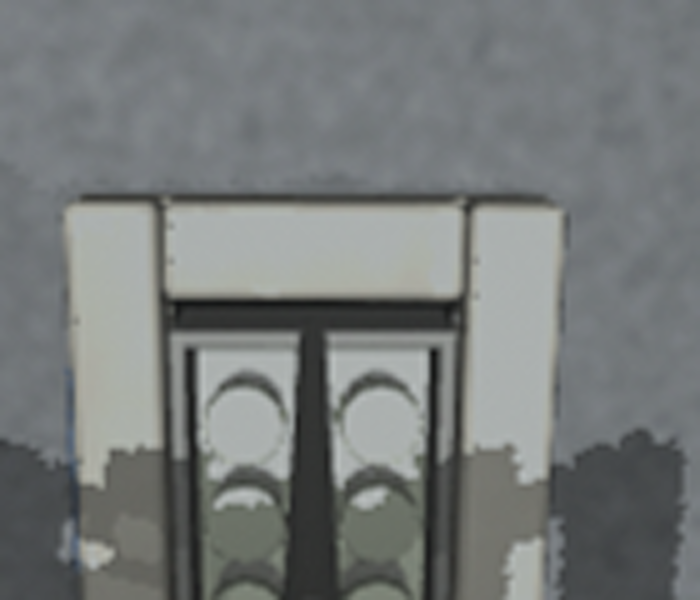

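Seated and level with even gaps, and the fingers are open. Retreating straight up.

```bash
python3 -m jog '[[[0,0,10,0,0,0],[0,0,20,0,0,0],[0,0,30,0,0,0],[0,0,30,0,0,0],[0,-20,20,0,0,0]]]';python3 -m jog '[[[0,-50,10,0,0,0],[0,-50,0,0,0,0],[0,0,0,0,0,0],[0,0,0,0,0,0]]]';  python3 - <<'E'
from h import *
for n in ("scene","side","wrist"):
    i,K,W=cam(n);cv2.imwrite(f"pics/{n}11.png",i)
    if n=="wrist":crop(i,0,0,512,384,1.5,"pics/wz11.png")
    if n=="side":crop(i,140,100,340,300,3,"pics/sz11.png")
    if n=="scene":crop(i,120,100,400,384,2,"pics/cz11.png")
E
```

```text
t: 21.4
tool_pos: [0.5347, 0.1864, 0.4806]
eef_rot: [[-0.26, 0.966, 0.002], [0.966, 0.26, 0.002], [0.001, 0.003, -1.0]]
contact_force: [0.3, 0.1, -0.4]
finger_gap: 0.0308
t: 21.9
tool_pos: [0.5348, 0.0856, 0.4887]
eef_rot: [[-0.257, 0.966, 0.001], [0.966, 0.257, 0.001], [0.001, 0.001, -1.0]]
contact_force: [-0.0, 1.3, -0.3]
finger_gap: 0.0307
```

View pics/wz11.png

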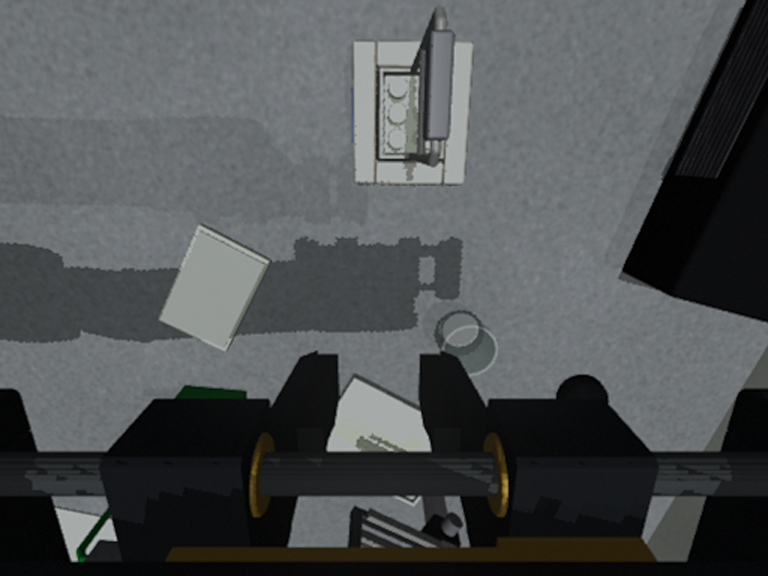

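View pics/sz11.png

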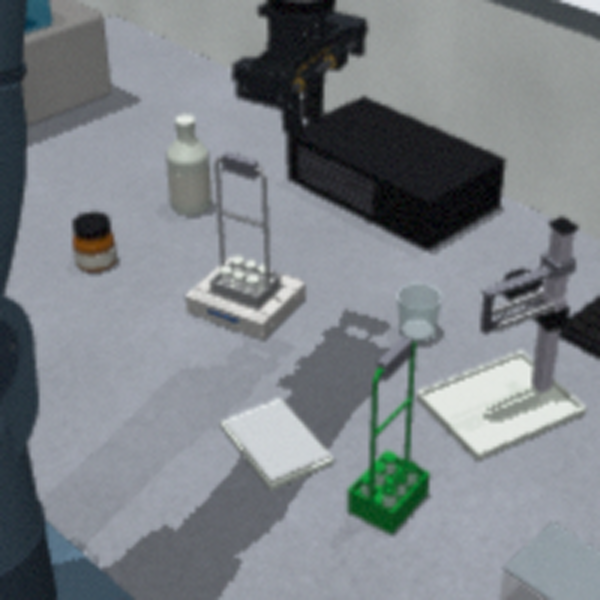

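View pics/cz11.png

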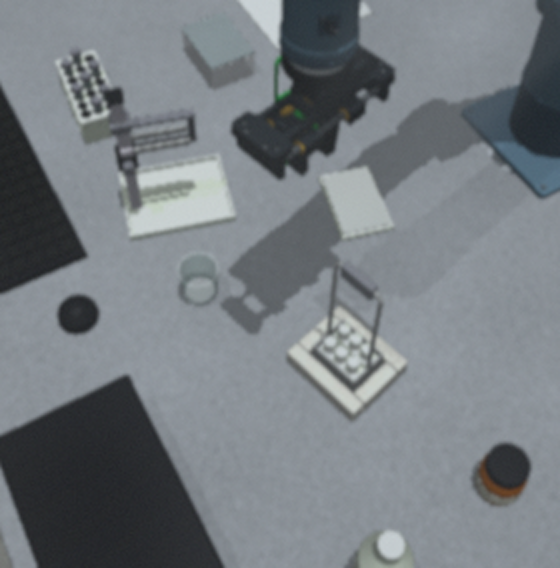

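The basket stands upright in the recess (side crop around 245,285), the keeper is back down on the hook, and the bystanders have not moved.

```bash
python3 -c "
from plant import robot; print(robot.hand_in(), robot.state()['t'])"
```

```text
the job is handed in; nothing more can be done
the job is handed in; nothing more can be done
```

The basket is off the stand and set down in the loading block's recess. I handed the job in at about 22 s, within the 54 s limit.

- **Lift:** I pinched the grip block and lifted straight up. The bar met the keeper about 29 mm up, and I raised it until the push was roughly 13.5 N above the basket's weight of about 4.6 N.
- **Draw-out:** I pulled it out level towards the hook's open side. The upward push read 12.9 to 14.7 N and the sideways force at most about 4.5 N, under the 19 N limit. The keeper dropped free behind the bar after about 30 mm.
- **Placing:** I carried it to the block, corrected the position using the wrist camera, and lowered it in small steps. It touched down with the underside at about 12 mm, which matches the recess floor. I pressed it down with about 11 N, then eased off, opened the fingers and backed away.

The last pictures show the basket upright in the recess. The keeper is closed, the bystanders and the green look-alike look undisturbed, and the robot is touching nothing.

**Disagreement:** the scene and side cameras put the block's centre about 6 mm to either side of the wrist camera's value. I used the wrist camera, and the basket went in without snagging.

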